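# Draw a typing plate back into its nest and clamp it

## Task

The cream well plate in the reading dock has been pushed too far in under the grey hood. Press down gently on the bare band on its top and drag it back towards the dock's front by friction until it drops fully and flat into its nest, then swing the clamp all the way across so that it lies square over the plate's edge. Never press or push on the plate with more than 20 N, or it cracks, and leave the other things on the bench alone.

Things in the scene. Friction and masses are not known exactly. Their poses are not given: they have to be found in the camera images.
- plate_mid (a point): Centre of the underside of the cream well plate (160 long x 120 wide x 8 mm thick, 0.2 to 0.35 kg) lying in the dock's channel. x runs along its length to its rear edge (hidden under the hood at first), y to its left, z up. Four lugs, 10 mm high, under it slide in the channel; when they come over their pockets the plate drops and lies flat.
- plate_band (a point): Centre of the bare band (40 mm long in x, across the plate's width, no wells) on the plate's top face, 25 mm in front of plate_mid and 8 mm above it; axes as plate_mid. Press here: a light press slips, 8 to 12 N down grips well, over 20 N may crack it. The plate is stiff; rails at its sides (4 mm play) guide it, so it cannot be gripped.
- nest (a point): Point in the dock's channel (27 mm above the bench) where plate_mid lies when seated. x points to the dock's rear, y left: drag the plate along -x, 55 to 95 mm. It starts 4 mm above nest height, climbs 5 to 6 mm more over ramps in the last 55 mm, then drops in when within about 3 mm; a stop 2 mm past the nest, 45 mm high, ends the travel. The hood (95 mm high, 174 wide) begins 125 mm behind.
- dock: White reading dock with the grey hood at its rear and the clamp on its left rail: 370 x 176 mm, origin on the bench, 100 mm behind and 27 mm below the nest; axes as the nest. Fixed to the bench.
- clamp_pivot (a point): Pivot of the swing clamp on the left rail, 15 mm in front of and 75 mm left of the nest; axes as the nest. It lies on the underside of the clamp's bar, 10.5 mm above the nest. The bar is 16 mm wide, 8 mm thick.
- clamp_post (a point): Point on the axis of the upright black round post (14 mm across, 34 mm high) on the steel clamp bar, 30 mm from the pivot, 12 mm below the post's top and 30 mm above the bar's underside. x points from the pivot along the bar. Push or pinch the post to swing the bar.
- clamp (a joint): Clamp angle (rad). 0: bar along the left rail, pointing to the rear (starts -0.5 to 0.05). Grows as the bar swings clockwise seen from above, onto the plate; 1.57 is the end stop, square across the plate's edge. Stays where left (1.5 N at the post moves it). The bar's tip is 50 mm from the pivot; it clears a seated plate by 2.5 mm but runs into the side of one not dropped.
- plate: The well plate itself; its origin is plate_mid.
- reagent_a: Bystander: small amber dropper bottle, 32 mm across, 62 mm high, beside the dock; origin at the centre of its underside.
- reagent_b: Bystander: small amber dropper bottle, 32 mm across, 62 mm high, beside the dock; origin at the centre of its underside.
- reagent_c: Bystander: small amber dropper bottle, 32 mm across, 62 mm high, beside the dock; origin at the centre of its underside.
- beaker: Bystander: glass beaker, 72 mm across, 90 mm high; origin at the centre of its underside.
- dish: Bystander: clear round dish, 90 mm across, 13 mm high; origin at the centre of its underside.
- logbook: Bystander: blue logbook lying flat, 200 x 150 x 22 mm; origin at the centre of its underside.
- spare: Bystander: spare well plate, 160 x 120 x 8 mm, lying on the logbook; origin at the centre of its underside.
- pen: Bystander: black pen lying down, 11 mm thick, 141 mm long; origin at the centre of its underside.
Things that resemble listed ones, but are neither listed nor needed, are in the scene too. Leave any orange look-alike of the plate alone.

How it is judged:
On the way, in this order (a step that is already met when the one before it is completed fails the run):
1. the plate lies flat and fully down in its nest (z of plate_mid in the frame of nest between -0.003 and 0.0015 m and x of plate_mid in the frame of nest between -0.006 and 0.006 m and angle between the z axis of plate_mid and the z axis of nest, either way round below 0.012 rad and value of joint clamp below 1 rad), for 0.2 s.
2. the clamp is swung across the seated plate (z of plate_mid in the frame of nest between -0.003 and 0.0015 m and x of plate_mid in the frame of nest between -0.006 and 0.006 m and angle between the z axis of plate_mid and the z axis of nest, either way round below 0.012 rad and value of joint clamp above 1.38 rad), for 0.2 s.
At the end, for the whole second after the job is handed in: The plate lies in its nest: plate_mid within 1.5 mm of the nest's height, within 6 mm of it lengthwise, and flat to 0.012 rad; the clamp stands at 1.38 rad or more; the plate is at rest (all of step 2 and linear speed of plate below 0.01 m/s); the robot touches nothing.
It fails at once if the plate is pressed or pushed with more than 22 N (contact force between any of the fingers, the arm and plate above 22 N).
It fails at once if a bystander is shifted by more than 30 mm (distance of any of reagent_a, reagent_b, reagent_c, beaker, dish, logbook, spare, pen from where it was at the start of the episode above 0.03 m).
It also fails if it takes over 70 s, if anything falls off the work surface, if the arm or the gripper's body presses on something with over 40 N, if the wrist force passes 120 N, or if a joint passes its speed limit or range.

## Robot

A 6-joint arm with a two-finger parallel gripper is mounted at the origin on the work surface. World frame = base frame: x ahead of the robot, y to its left, z up, the work surface at z = 0. Lengths are in m, angles in rad, forces in N, time in s.
With the tool pointing down it reaches from about 0.35 to 0.775 m from the base axis. Payload 7.3 kg.
Tool frame: the origin (TCP) lies between the finger pads; the fingertips stand ahead of it and the grasp point (between the pads) lies 6 mm ahead of it (robot.tip_extent is the x of the fingertips in the tool frame, in m); x points along the fingers, z is the direction in which the jaws open and shut, and the axes are right-handed (so a half turn about x gives the same grasp; the last joint's range is limited). The gripper opens to 92 mm and grips with 3 to 60 N. Pads are 19 mm wide; open, the fingers measure 130 mm over their backs; the gripper's body (75 mm by 190 mm) begins 47 mm behind the grasp point.
Start: joints at [1.02, 0.342, 1.524, -0, 1.275, -0.146], TCP at [0.207, 0.483, 0.252] pointing down, gripper open.
Joint ranges: [-2.53, 2.53], [-0.77, 2.02], [0.04, 2.7], [-1, 4.14], [0.28, 2.66], [-3.11, 3.11]. Speed limits (rad/s): [2.57, 2.57, 3.14, 3.14, 3.14, 3.14].

## Interface

Orientations are given as [roll, pitch, yaw] about the fixed x, y, z axes, in that order (R = Rz(yaw) Ry(pitch) Rx(roll)).
In Python, from cell import robot gives the robot as it stands. The module is installed in compiled form; this text tells all that it offers.
- The arm moves only by the shell command python3 -m creep 'ROWS' [FORCE]. ROWS is JSON, a list of rows, each an object with "translation": the shift along the tool's x, y, z in m, a list of three; "twist": the turn, a rotation vector about the tool's x, y, z in rad, a list of three; "hand": the opening in per cent of the stroke, from 0 (shut) to 100 (fully open). A call has 1 to 5 rows; each row is the pose to reach, as a shift and turn from the pose measured when the call began, along the tool's axes at that moment; what a row does not reach only later rows make up. A row lasts 1/10 s, in which the tool goes at most 50 mm and 8.59 degrees, less where a joint would pass 70% of its speed; a pose out of reach is approached as far as the arm can. A call with a gripper value outside its range is refused whole. The fingers move at their own pace and stop on an object; FORCE is the grip in N (left out, the last holds). Time passes only in rows, so rows that repeat a pose let the fingers close. It gives the time, the measured TCP pose, the force and the opening at its end, in the units of the state.
- robot.observe(): the state, without advancing time (a new reading comes with each control period).
- robot.read_camera(name): name is "side" or "top" or "wrist"; returns the picture (420x560x3 uint8, blue, green, red); there is no depth.
- robot.calibration(name): a dict with "intrinsics" (3x3 intrinsics, pixels), "dist" ([k1, k2, p1, p2, k3] as OpenCV has them; the pictures are not rectified), "cam_to_world" (4x4, takes a point from camera to world coordinates); the wrist camera has in their place "mount" (4x4, takes a point from camera to tool coordinates, whose origin is the TCP and whose axes are the tool frame's). Camera axes: x right, y up, looking along -z (the intrinsics and any distortion apply to the point x, -y, -z); pixel columns grow to the right and rows downward; lengths in m; the calibration is good to about 2 mm. A picture is of the moment at which its call begins: read the wrist's pose just before it. calibration takes no time and is no camera call.
- robot.hand_in(): hands the job in, once; it reports no verdict.
The state is a dict: "time": time; "qpos": joint angles; "qvel": joint speeds; "joint_efforts": joint torques, N m; "tool_pos": TCP position; "tool_rot": TCP orientation; "contact_force": force on the tool from outside, world axes, zero at the start; "torque": the same for the moment, N m; "opening": finger opening in m.
Only numpy, scipy, OpenCV 4.12 (cv2) and the standard library are available. Lean on these libraries where they do the work, as an engineer would, in place of code of your own. Each camera call takes 0.05 s, during which the arm holds its last target. There are 200 camera calls.

## Working session

There is one attempt and no reset: what is moved stays moved. The work goes in short steps, Python scripts to look and compute and a shell command to move; the robot and the scene stay as the last step left them, time stands still between calls to the robot, and variables do not carry over. Pictures are saved under pics/ and viewed, about 8 in all and at most 12, crops included, and the job is handed in when it is done.

```bash
mkdir -p pics
cat > h.py <<'E'
import numpy as np, cv2
from cell import robot
from scipy.spatial.transform import Rotation as R
def toolT():
    s=robot.observe(); T=np.eye(4); T[:3,:3]=R.from_euler('xyz',s['tool_rot']).as_matrix(); T[:3,3]=s['tool_pos']; return T
def snap(n,f):
    T=toolT(); im=robot.read_camera(n); cv2.imwrite('pics/'+f,im); c=robot.calibration(n)
    C=T@np.array(c['mount']) if 'mount' in c else np.array(c['cam_to_world'])
    np.savez('pics/'+f+'.npz',C=C,K=c['intrinsics'],d=c['dist']); return im
def ray(f,px):
    z=np.load('pics/'+f+'.npz'); p=cv2.undistortPoints(np.array(px,float).reshape(-1,1,2),z['K'],z['d']).reshape(-1,2)
    v=np.c_[p[:,0],-p[:,1],-np.ones(len(p))]@z['C'][:3,:3].T
    return z['C'][:3,3],v
def onz(f,px,h):
    o,v=ray(f,px); return o+v*((h-o[2])/v[:,2])[:,None]
def proj(f,P):
    z=np.load('pics/'+f+'.npz'); C=z['C']; p=(np.atleast_2d(P)-C[:3,3])@C[:3,:3]
    return cv2.projectPoints(p*[1,-1,-1],np.zeros(3),np.zeros(3),z['K'],z['d'])[0].reshape(-1,2)
E
python3 - <<'E'
from h import *
for n in ('top','side'): snap(n,n+'0.png')
s=robot.observe(); print(s, robot.tip_extent)
for n in('top','side'): print(np.load(f'pics/{n}0.png.npz')['C'].round(3))
E
```

```text
{'time': 0.1, 'qpos': array([ 1.01998868e+00,  3.42639268e-01,  1.52489536e+00, -3.40036406e-06,
        1.27540509e+00, -1.46006455e-01]), 'qvel': array([-0.00100488, -0.00162314, -0.00324608,  0.00058086,  0.00269135,
       -0.00073547]), 'joint_efforts': array([ 1.02343649e-03, -4.32004845e+01, -2.44693708e+01,  7.17431470e-02,
        5.28009573e-02, -5.50246671e-05]), 'tool_pos': array([0.20657835, 0.4823016 , 0.25113071]), 'tool_rot': array([ 2.99800016,  1.56944927, -2.11918902]), 'contact_force': array([-0.09424147,  0.89116288, -0.28348724]), 'torque': array([ 0.01204146,  0.01787257, -0.00454841]), 'opening': 0.09171894117861765} 0.025
[[ 0.028  0.995 -0.098  0.44 ]
 [-0.999  0.025 -0.027 -0.039]
 [-0.024  0.098  0.995  1.285]
 [ 0.     0.     0.     1.   ]]
[[-0.997  0.025 -0.075  0.502]
 [-0.078 -0.483  0.872  0.91 ]
 [-0.015  0.875  0.483  0.582]
 [ 0.     0.     0.     1.   ]]
```

View pics/top0.png

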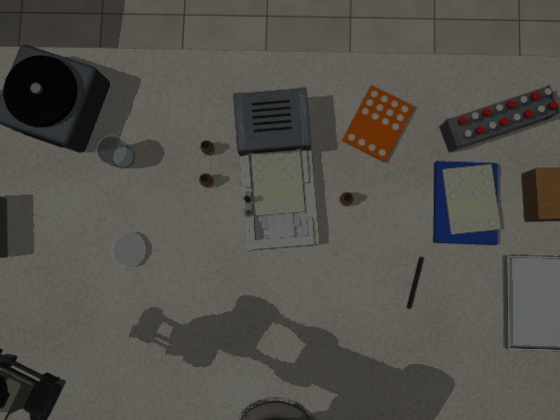

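View pics/side0.png

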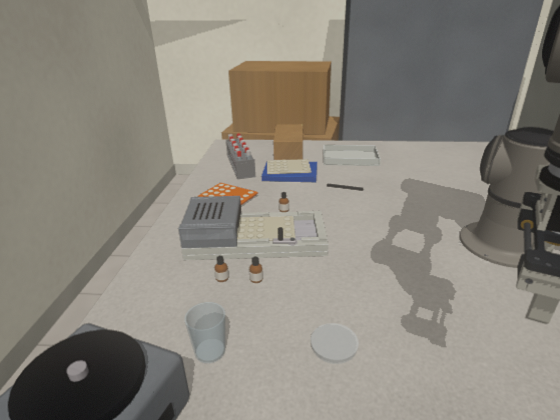

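The top view shows the dock at about (278,170), its rear up in the image (world +x). The plate is at (278,183) and the clamp post at (248,199). Bottles stand at (207,147), (206,180) and (346,199). Next I enlarge the dock.

Run:
```python
from h import *
im=cv2.imread('pics/top0.png')[80:260,190:370]
cv2.imwrite('pics/c1.png',cv2.convertScaleAbs(cv2.resize(im,None,fx=3.3,fy=3.3,interpolation=cv2.INTER_CUBIC),alpha=1.6))
```

```text
(no output)
```

View pics/c1.png

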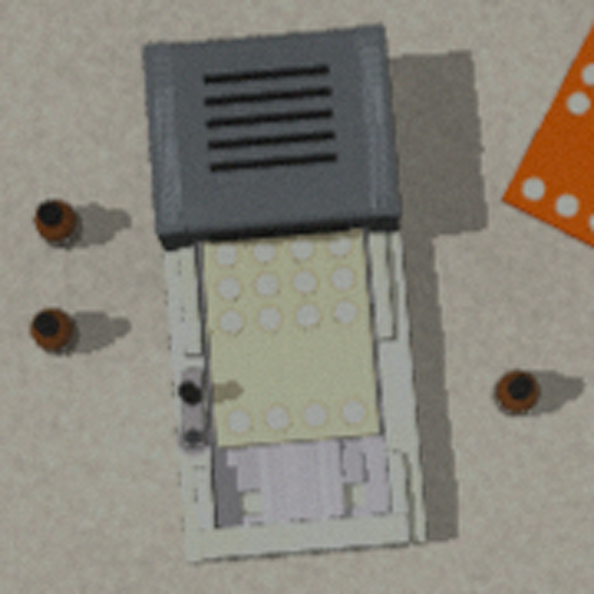

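The crop (3.3x, offset 190,80) shows the hood's front top edge from (161,236) to (402,216). The plate's front corners are at (215,445) and (380,437), the clamp pivot at (192,438), and the post top at (190,391). Now I cast rays onto the known heights.

Run:
```python
from h import *
f='top0.png'
g=lambda p,h: onz(f,(np.array(p,float)+.5)/3.3+[190,80]-.5,h)[:,:2]
hd=g([(143,45),(384,25),(402,216),(160,236)],.095); print('hood',hd.round(4)); print([np.linalg.norm(hd[i]-hd[(i+1)%4]).round(4) for i in range(4)])
ax=(hd[0]-hd[3])+(hd[1]-hd[2]); l=hd[0]-hd[1]+hd[3]-hd[2]
print('yaw',np.arctan2(ax[1],ax[0]),np.arctan2(-l[0],l[1]))
fr=g([(188,560),(410,543)],.045); print('front',fr.round(4),np.linalg.norm(fr[0]-fr[1]), np.arctan2(-(fr[0]-fr[1])[0],(fr[0]-fr[1])[1]))
y=np.arctan2(ax[1],ax[0]); X=np.array([np.cos(y),np.sin(y)]);Y=np.array([-X[1],X[0]])
print('nest by hood',(hd[2]+hd[3])/2-.125*X,'by front',fr.mean(0)+.085*X)
pv=g([(192,438)],.047)[0]; print('pivot',pv,'nest by pivot',pv+.015*X-.075*Y)
po=g([(190,391)],.0795)[0];print('post',po,np.linalg.norm(po-pv)); d=po-pv; print('clamp ang',-(np.arctan2(d[1],d[0])-y))
pl=g([(215,445),(380,437)],.039);print('plate front',pl,np.linalg.norm(pl[0]-pl[1]),'plate mid',pl.mean(0)+.08*X,'band',pl.mean(0)+.055*X)
b=g([(320,372)],.039);print('band visual',b)
```

```text
hood [[ 0.8295  0.1211]
 [ 0.8476 -0.0505]
 [ 0.7094 -0.0664]
 [ 0.6912  0.1038]]
[np.float64(0.1725), np.float64(0.1391), np.float64(0.1712), np.float64(0.1394)]
yaw 0.11947259333468155 0.10545741938487352
front [[ 0.4649  0.0809]
 [ 0.4814 -0.0787]] 0.16049729519548173 0.1033628175126327
nest by hood [0.57620465 0.00382645] by front [0.55754239 0.01125555]
pivot [0.55310534 0.08091915] nest by pivot [0.57693756 0.00824161]
post [0.58350296 0.08033638] 0.030403208788358352
clamp ang 0.13864202998419478
plate front [[ 0.54914122  0.06471501]
 [ 0.55806473 -0.05536571]] 0.12041182973478873 plate mid [0.63303271 0.01420973] band [0.60821092 0.01123002]
band visual [[ 0.60468022 -0.01038987]]
```

```bash
cat >> h.py <<'E'
YAW=.107; NEST=np.array([.5765,.006,.027])
X=np.array([np.cos(YAW),np.sin(YAW),0]);Y=np.array([-X[1],X[0],0])
def Rd(s=1,dy=0):
    z=s*(np.cos(dy)*Y-np.sin(dy)*X); x=np.array([0,0,-1.]); return np.c_[x,np.cross(z,x),z]
def to(p,Rt):
    T=toolT(); s=robot.observe()
    print('t',round(s['time'],2),'pos',s['tool_pos'].round(4),'F',s['contact_force'].round(2),'op',round(s['opening'],4),'q',s['qpos'].round(2))
    print('translation',(T[:3,:3].T@(np.array(p)-T[:3,3])).round(4),'twist',R.from_matrix(T[:3,:3].T@Rt).as_rotvec().round(4))
E
python3 - <<'E'
from h import *
print(toolT().round(3))
for s in(1,-1): to([.606,.011,.15],Rd(s))
E
```

```text
[[-0.001 -0.919  0.394  0.207]
 [-0.001  0.394  0.919  0.482]
 [-1.     0.    -0.001  0.251]
 [ 0.     0.     0.     1.   ]]
t 0.1 pos [0.2066 0.4823 0.2511] F [-0.09  0.89 -0.28] op 0.0917 q [ 1.02  0.34  1.52 -0.    1.28 -0.15]
translation [ 0.1014 -0.5528 -0.2758] twist [-5.118e-01 -1.300e-03 -5.000e-04]
t 0.1 pos [0.2066 0.4823 0.2511] F [-0.09  0.89 -0.28] op 0.0917 q [ 1.02  0.34  1.52 -0.    1.28 -0.15]
translation [ 0.1014 -0.5528 -0.2758] twist [ 2.6298e+00 -7.0000e-04  1.7000e-03]
```

```bash
python3 -m creep '[{"translation":[0,-0.1,-0.05],"twist":[-0.1,0,0],"hand":0},{"translation":[0,-0.14,-0.07],"twist":[-0.2,0,0],"hand":0},{"translation":[0,-0.19,-0.095],"twist":[-0.3,0,0],"hand":0},{"translation":[0,-0.23,-0.115],"twist":[-0.4,0,0],"hand":0},{"translation":[0,-0.28,-0.14],"twist":[-0.5118,0,0],"hand":0}]' 20
python3 - <<'E'
from h import *
to([.606,.011,.15],Rd(1))
E
```

```text
time: 0.6
tool_pos: [0.3687, 0.2898, 0.2511]
tool_rot: [2.38, 1.569, -2.221]
contact_force: [0.6, 0.9, -0.2]
opening: 0.056
t 0.6 pos [0.3687 0.2898 0.2511] F [ 0.64  0.89 -0.15] op 0.056 q [ 0.5   0.24  1.67 -0.    1.23 -1.18]
translation [ 0.1012 -0.2048 -0.3034] twist [ 0.0047 -0.0012 -0.0012]
```

```bash
python3 -m creep '[{"translation":[0,-0.2048,-0.3034],"twist":[0,0,0],"hand":0},{"translation":[0,-0.2048,-0.3034],"twist":[0,0,0],"hand":0},{"translation":[0,-0.2048,-0.3034],"twist":[0,0,0],"hand":0},{"translation":[0,-0.2048,-0.3034],"twist":[0,0,0],"hand":0},{"translation":[0,-0.2048,-0.3034],"twist":[0,0,0],"hand":0}]'
python3 -m creep '[{"translation":[0,-0.06,-0.1],"twist":[0,0,0],"hand":0},{"translation":[0,-0.06,-0.1],"twist":[0,0,0],"hand":0},{"translation":[0,-0.06,-0.1],"twist":[0,0,0],"hand":0},{"translation":[0,-0.06,-0.1],"twist":[0,0,0],"hand":0}]'
python3 - <<'E'
from h import *
to([.606,.011,.15],Rd(1)); snap('wrist','w1.png')
E
```

```text
time: 1.1
tool_pos: [0.5307, 0.0991, 0.2509]
tool_rot: [2.093, 1.569, -2.508]
contact_force: [-0.3, 1.7, 0.2]
opening: 0.0158
time: 1.5
tool_pos: [0.6024, 0.0037, 0.2496]
tool_rot: [1.909, 1.568, -2.696]
contact_force: [0.1, 0.0, 0.2]
opening: 0.0007
t 1.5 pos [0.6024 0.0037 0.2496] F [0.13 0.01 0.23] op 0.0007 q [-0.12  0.49  1.3  -0.    1.36 -1.8 ]
translation [ 0.0996 -0.0047  0.007 ] twist [ 0.0007 -0.0011 -0.003 ]
```

View pics/w1.png

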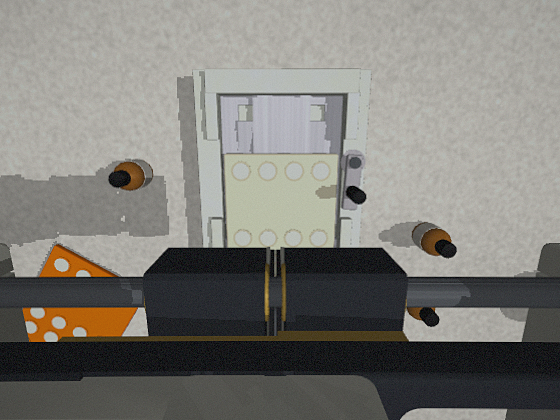

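The wrist view shows the plate's front edge at row 154 (columns 223 to 342), well rows at 171 and 238, and the pivot at (355,161). The stop's inner edge is at row 95. I cross-check with these points.

Run:
```python
from h import *
f='w1.png'
def loc(p,h):
    q=onz(f,[p],h)[0]-NEST; return q, np.round([q@X*1e3,q@Y*1e3],1)
for n,p,h in [('pl FL',(342,153.5),.039),('pl FR',(223,154.5),.039),('well1L',(322,171),.039),('well1R',(241,171),.039),('well2L',(319,238),.039),('well2R',(243,238),.039),('stopL',(343,96),.045),('stopR',(219,95),.045),('frontL',(370,70),.045),('frontR',(194,71),.045),('pivot',(355,161),.047),('post',(356,195),.0795)]:
    q,l=loc(p,h); print(n,(q+NEST)[:2].round(4),'dock mm',l)
to(NEST+.031*X+np.array([0,0,.02]),Rd(1))
```

```text
pl FL [0.5498 0.0682] dock mm [-19.9  64.7]
pl FR [ 0.5641 -0.0549] dock mm [-18.8 -59.2]
well1L [0.57   0.0501] dock mm [-1.7 44.6]
well1R [ 0.5792 -0.0349] dock mm [ -1.7 -40.9]
well2L [0.6439 0.0575] dock mm [72.5 44. ]
well2R [ 0.653  -0.0266] dock mm [ 72.6 -40.6]
stopL [0.4949 0.0591] dock mm [-75.5  61.5]
stopR [ 0.507  -0.0617] dock mm [-76.4 -59.9]
frontL [0.4691 0.081 ] dock mm [-98.8  86. ]
frontR [ 0.488  -0.0869] dock mm [-97.9 -82.9]
pivot [0.5555 0.0809] dock mm [-12.8  76.7]
post [0.5851 0.0792] dock mm [16.3 71.9]
t 1.55 pos [0.6014 0.0055 0.2499] F [-0.75  0.54  0.95] op 0.0007 q [-0.12  0.49  1.3  -0.    1.36 -1.8 ]
translation [ 0.2029 -0.007   0.0032] twist [ 0.0023 -0.0003 -0.0035]
```

```bash
sed -i '/^YAW/a NEST=NEST' h.py; sed -i 's/^NEST=NEST$//' h.py
python3 - <<'E'
from h import *
to(NEST+.036*X+.002*Y+np.array([0,0,.075-.027]),Rd(1))
E
```

```text
t 1.55 pos [0.6014 0.0055 0.2499] F [-0.75  0.54  0.95] op 0.0007 q [-0.12  0.49  1.3  -0.    1.36 -1.8 ]
translation [ 0.1748 -0.0119  0.0052] twist [ 0.0023 -0.0003 -0.0035]
```

```bash
python3 -m creep '[{"translation":[0.04,-0.003,0.001],"twist":[0,0,0],"hand":0},{"translation":[0.08,-0.006,0.003],"twist":[0,0,0],"hand":0},{"translation":[0.12,-0.012,0.005],"twist":[0,0,0],"hand":0},{"translation":[0.155,-0.012,0.005],"twist":[0,0,0],"hand":0},{"translation":[0.17,-0.012,0.005],"twist":[0,0,0],"hand":0}]'
python3 -m creep '[{"translation":[0,0,0],"twist":[0,0,0],"hand":0},{"translation":[0,0,0],"twist":[0,0,0],"hand":0}]'
python3 - <<'E'
from h import *
to(NEST+.036*X+.002*Y+np.array([0,0,.064-.027]),Rd(1))
E
```

```text
time: 2.05
tool_pos: [0.6093, 0.0138, 0.0763]
tool_rot: [1.425, 1.561, 3.107]
contact_force: [0.4, 0.2, 0.3]
opening: 0.0004
time: 2.25
tool_pos: [0.6084, 0.0152, 0.0764]
tool_rot: [1.393, 1.56, 3.077]
contact_force: [-0.4, -0.1, 0.4]
opening: 0.0009
t 2.25 pos [0.6084 0.0152 0.0764] F [-0.45 -0.11  0.44] op 0.0009 q [-0.1   0.68  1.48 -0.    1.   -1.78]
translation [ 0.0123 -0.0034 -0.0037] twist [ 0.0056  0.002  -0.0111]
```

```bash
python3 -m creep '[{"translation":[0.004,-0.003,-0.004],"twist":[0.005,0.002,-0.011],"hand":0},{"translation":[0.008,-0.003,-0.004],"twist":[0.005,0.002,-0.011],"hand":0},{"translation":[0.008,-0.003,-0.004],"twist":[0.005,0.002,-0.011],"hand":0}]'
python3 -m creep '[{"translation":[0.001,0,0],"twist":[0,0,0],"hand":0},{"translation":[0.002,0,0],"twist":[0,0,0],"hand":0}]'
python3 -m creep '[{"translation":[0.001,0,0],"twist":[0,0,0],"hand":0},{"translation":[0.002,0,0],"twist":[0,0,0],"hand":0}]'
```

```text
time: 2.55
tool_pos: [0.6118, 0.0115, 0.0687]
tool_rot: [-1.826, 1.57, -0.148]
contact_force: [-0.5, -0.5, -0.6]
opening: 0.0006
time: 2.75
tool_pos: [0.612, 0.0114, 0.067]
tool_rot: [-1.795, 1.57, -0.117]
contact_force: [1.2, -0.0, 0.2]
opening: 0.0004
time: 2.95
tool_pos: [0.6121, 0.0113, 0.065]
tool_rot: [-1.811, 1.569, -0.133]
contact_force: [-0.0, 0.1, 1.2]
opening: 0.0001
```

```bash
python3 -m creep '[{"translation":[0.001,0,0],"twist":[0,0,0],"hand":0},{"translation":[0.001,0,0],"twist":[0,0,0],"hand":0}]'
python3 -m creep '[{"translation":[0.001,0,0],"twist":[0,0,0],"hand":0},{"translation":[0.001,0,0],"twist":[0,0,0],"hand":0}]'
python3 -m creep '[{"translation":[0,0,0],"twist":[0,0,0],"hand":0}]'
```

```text
time: 3.15
tool_pos: [0.6121, 0.0113, 0.0643]
tool_rot: [-1.801, 1.569, -0.123]
contact_force: [-1.1, -0.0, 3.2]
opening: 0.0008
time: 3.35
tool_pos: [0.6121, 0.0113, 0.0643]
tool_rot: [-1.852, 1.569, -0.174]
contact_force: [-3.1, -0.2, 8.0]
opening: 0.0002
time: 3.45
tool_pos: [0.6122, 0.0113, 0.0646]
tool_rot: [-1.835, 1.569, -0.156]
contact_force: [-0.6, 0.5, 0.1]
opening: 0.0004
```

```bash
python3 -m creep '[{"translation":[0.0012,0,0],"twist":[0,0,0],"hand":0},{"translation":[0.0012,0.001,0],"twist":[0,0,0],"hand":0},{"translation":[0.0012,0.002,0],"twist":[0,0,0],"hand":0},{"translation":[0.0012,0.003,0],"twist":[0,0,0],"hand":0}]'
python3 -m creep '[{"translation":[0.0012,0.001,0],"twist":[0,0,0],"hand":0},{"translation":[0.0012,0.002,0],"twist":[0,0,0],"hand":0},{"translation":[0.0012,0.003,0],"twist":[0,0,0],"hand":0},{"translation":[0.0012,0.004,0],"twist":[0,0,0],"hand":0}]'
python3 - <<'E'
from h import *
im=snap('wrist','w2.png'); to(NEST+.036*X+.002*Y+np.array([0,0,.064-.027]),Rd(1))
g=im[:,282].astype(int); print([(r,g[r].tolist()) for r in range(130,165,2)])
E
```

```text
time: 3.85
tool_pos: [0.6107, 0.011, 0.0643]
tool_rot: [-1.77, 1.565, -0.092]
contact_force: [2.6, -0.4, 5.9]
opening: 0.0004
time: 4.25
tool_pos: [0.6085, 0.0104, 0.0643]
tool_rot: [-1.76, 1.56, -0.082]
contact_force: [3.8, 0.9, 6.5]
opening: 0.0005
t 4.3 pos [0.6084 0.0104 0.0643] F [2.87 0.81 6.04] op 0.0002 q [-0.11  0.68  1.51  0.    0.94 -1.79]
translation [ 0.0003 -0.0038  0.001 ] twist [ 0.0002 -0.0021  0.0107]
[(130, [195, 188, 189]), (132, [199, 191, 189]), (134, [194, 186, 187]), (136, [197, 189, 188]), (138, [200, 193, 193]), (140, [197, 190, 189]), (142, [198, 192, 193]), (144, [196, 188, 187]), (146, [197, 191, 187]), (148, [200, 192, 190]), (150, [197, 192, 191]), (152, [164, 155, 155]), (154, [102, 122, 126]), (156, [160, 184, 190]), (158, [176, 200, 191]), (160, [183, 199, 198]), (162, [177, 197, 195]), (164, [181, 201, 193])]
```

```bash
cat >> h.py <<'E'
def edge(f,h=.039):
    im=snap('wrist',f).astype(int); z=np.load('pics/'+f+'.npz')
    # yellow plate: R-B large ; walk the line dock x through plate at several dock y
    out=[]
    for y in(-.03,-.012,.006,.024,.04):
        xs=np.arange(-.11,.03,.0005); P=NEST+xs[:,None]*X+y*Y; P[:,2]=h
        p=proj(f,P).round().astype(int); ok=(p[:,0]>=0)&(p[:,0]<560)&(p[:,1]>=0)&(p[:,1]<420)
        c=im[p[ok,1],p[ok,0]]; m=(c[:,2]-c[:,0]>8); m=np.convolve(m,np.ones(9),'same')>=9
        out.append(round((xs[ok][m.argmax()]-.002)*1e3,1) if m.any() else None)
    T=toolT(); d=T[:3,3]-NEST; s=robot.observe()
    print('edge',out,'tool dock',(d@X*1e3).round(1),(d@Y*1e3).round(1),'z',T[2,3].round(4),'F',s['contact_force'].round(1),'t',s['time'])
    print('fix twist',R.from_matrix(T[:3,:3].T@Rd(1)).as_rotvec().round(3))
E
python3 - <<'E'
from h import *
edge('w3.png')
E
```

```text
edge [np.float64(-24.0), np.float64(-24.0), np.float64(-24.0), np.float64(-24.0), np.float64(-24.0)] tool dock 32.2 1.0 z 0.0643 F [2.1 0.7 7.3] t 4.35
fix twist [ 0.    -0.002  0.011]
```

```bash
python3 -m creep '[{"translation":[0.0012,0.001,0],"twist":[0,0,0.006],"hand":0},{"translation":[0.0012,0.002,0],"twist":[0,0,0.01],"hand":0},{"translation":[0.0012,0.0035,0],"twist":[0,0,0.01],"hand":0},{"translation":[0.0011,0.005,0],"twist":[0,0,0.01],"hand":0},{"translation":[0.001,0.006,0],"twist":[0,0,0.01],"hand":0}]'
python3 -m creep '[{"translation":[0.0012,0.001,0],"twist":[0,0,0.005],"hand":0},{"translation":[0.0012,0.002,0],"twist":[0,0,0.01],"hand":0},{"translation":[0.0012,0.0035,0],"twist":[0,0,0.01],"hand":0},{"translation":[0.0011,0.005,0],"twist":[0,0,0.01],"hand":0},{"translation":[0.001,0.006,0],"twist":[0,0,0.01],"hand":0}]'
python3 -c "
from h import *
edge('w4.png')"
```

```text
time: 4.85
tool_pos: [0.6049, 0.0096, 0.0647]
tool_rot: [-2.003, 1.563, -0.325]
contact_force: [3.9, 1.1, 6.3]
opening: 0.0002
time: 5.35
tool_pos: [0.6014, 0.0088, 0.0652]
tool_rot: [-2.485, 1.565, -0.808]
contact_force: [4.5, 1.2, 5.7]
opening: 0.0008
edge [np.float64(-31.0), np.float64(-31.0), np.float64(-31.0), np.float64(-31.0), np.float64(-31.0)] tool dock 24.9 0.2 z 0.0652 F [ 3.7 -0.2  6.9] t 5.4
fix twist [-0.    -0.004  0.003]
```

```bash
python3 -m creep '[{"translation":[0.0015,0.003,0],"twist":[0,0,0.003],"hand":0},{"translation":[0.0014,0.005,0],"twist":[0,0,0.005],"hand":0},{"translation":[0.0013,0.007,0],"twist":[0,0,0.006],"hand":0},{"translation":[0.0011,0.0085,0],"twist":[0,0,0.006],"hand":0},{"translation":[0.001,0.01,0],"twist":[0,0,0.006],"hand":0}]'
python3 -m creep '[{"translation":[0.0015,0.003,0],"twist":[0,0,0.003],"hand":0},{"translation":[0.0014,0.005,0],"twist":[0,0,0.005],"hand":0},{"translation":[0.0013,0.007,0],"twist":[0,0,0.006],"hand":0},{"translation":[0.0011,0.0085,0],"twist":[0,0,0.006],"hand":0},{"translation":[0.001,0.01,0],"twist":[0,0,0.006],"hand":0}]'
python3 -c "
from h import *
edge('w5.png',.041)"
```

```text
time: 5.9
tool_pos: [0.5943, 0.0075, 0.0661]
tool_rot: [-2.419, 1.563, -0.742]
contact_force: [5.5, 0.4, 8.2]
opening: 0.0006
time: 6.4
tool_pos: [0.5875, 0.0064, 0.067]
tool_rot: [-2.34, 1.561, -0.662]
contact_force: [5.8, 0.7, 8.4]
opening: 0.0004
edge [np.float64(-45.5), np.float64(-45.0), np.float64(-45.0), np.float64(-45.0), np.float64(-45.0)] tool dock 10.8 -0.9 z 0.0671 F [4.3 0.8 9.7] t 6.45
fix twist [-0.    -0.007  0.007]
```

```bash
python3 -m creep '[{"translation":[0.0015,0.003,0],"twist":[0,0,0.005],"hand":0},{"translation":[0.0014,0.005,0],"twist":[0,0,0.008],"hand":0},{"translation":[0.0013,0.007,0],"twist":[0,0,0.01],"hand":0},{"translation":[0.0011,0.0085,0.0005],"twist":[0,0,0.01],"hand":0},{"translation":[0.001,0.01,0.0005],"twist":[0,0,0.01],"hand":0}]'
python3 -m creep '[{"translation":[0.0015,0.003,0],"twist":[0,0,0.005],"hand":0},{"translation":[0.0014,0.005,0],"twist":[0,0,0.006],"hand":0},{"translation":[0.0013,0.007,0],"twist":[0,0,0.008],"hand":0},{"translation":[0.0011,0.0085,0.0005],"twist":[0,0,0.008],"hand":0},{"translation":[0.001,0.01,0.0005],"twist":[0,0,0.008],"hand":0}]'
python3 -c "
from h import *
edge('w6.png',.043)"
```

```text
time: 6.95
tool_pos: [0.5805, 0.0056, 0.068]
tool_rot: [-2.593, 1.561, -0.916]
contact_force: [5.7, 1.5, 9.0]
opening: 0.0003
time: 7.45
tool_pos: [0.5738, 0.0048, 0.0689]
tool_rot: [-2.642, 1.559, -0.965]
contact_force: [5.7, 0.9, 8.7]
opening: 0.0005
edge [np.float64(-59.5), np.float64(-59.0), np.float64(-59.0), np.float64(-59.0), np.float64(-59.0)] tool dock -3.1 -0.9 z 0.0689 F [ 5.5  0.6 11.3] t 7.5
fix twist [-0.001 -0.01   0.005]
```

```bash
python3 -m creep '[{"translation":[0.0014,0.003,0],"twist":[0,0,0.005],"hand":0},{"translation":[0.0013,0.005,0],"twist":[0,0,0.008],"hand":0},{"translation":[0.0012,0.007,0],"twist":[0,0.004,0.01],"hand":0},{"translation":[0.001,0.0085,0.0005],"twist":[0,0.004,0.01],"hand":0},{"translation":[0.0009,0.01,0.0005],"twist":[0,0.004,0.01],"hand":0}]'
python3 -m creep '[{"translation":[0.0013,0.002,0],"twist":[0,0,0.005],"hand":0},{"translation":[0.0013,0.0035,0],"twist":[0,0,0.006],"hand":0},{"translation":[0.0012,0.005,0],"twist":[0,0.004,0.008],"hand":0},{"translation":[0.0011,0.0065,0.0005],"twist":[0,0.004,0.008],"hand":0}]'
python3 -c "
from h import *
edge('w7.png',.044)"
```

```text
time: 8.0
tool_pos: [0.5658, 0.0041, 0.0695]
tool_rot: [-3.066, 1.555, -1.389]
contact_force: [3.7, 0.4, 7.2]
opening: 0.0002
time: 8.4
tool_pos: [0.5612, 0.0038, 0.0695]
tool_rot: [3.039, 1.55, -1.567]
contact_force: [2.9, -0.7, 6.2]
opening: 0.0006
edge [np.float64(-71.0), np.float64(-71.5), np.float64(-71.5), np.float64(-71.5), np.float64(-71.0)] tool dock -15.8 -0.6 z 0.0695 F [ 2.1 -0.   6.8] t 8.45
fix twist [-0.001 -0.02  -0.003]
```

```bash
python3 -m creep '[{"translation":[0.0013,0.001,0],"twist":[0,-0.005,0],"hand":0},{"translation":[0.0013,0.002,0],"twist":[0,-0.01,0],"hand":0},{"translation":[0.0013,0.003,0],"twist":[0,-0.015,0],"hand":0},{"translation":[0.0013,0.004,0.0005],"twist":[0,-0.015,0],"hand":0}]'
python3 -c "
from h import *
edge('w8.png',.044)"
```

```text
time: 8.85
tool_pos: [0.5567, 0.0037, 0.0681]
tool_rot: [2.646, 1.565, -1.96]
contact_force: [0.2, 0.1, -0.3]
opening: 0.0009
edge [np.float64(-75.0), np.float64(-75.0), np.float64(-75.0), np.float64(-75.0), np.float64(-75.0)] tool dock -20.6 0.0 z 0.0678 F [-0.4 -0.7  0.1] t 8.9
fix twist [-0.001 -0.005 -0.004]
```

```bash
python3 -m creep '[{"translation":[0.002,0,0],"twist":[0,0,0],"hand":0},{"translation":[0.004,0,0],"twist":[0,0,0],"hand":0},{"translation":[0.0055,0,0],"twist":[0,0,0],"hand":0},{"translation":[0.0055,0,0],"twist":[0,0,0],"hand":0}]'
python3 -m creep '[{"translation":[0.001,0,0],"twist":[0,0,0],"hand":0},{"translation":[0.0015,0,0],"twist":[0,0,0],"hand":0}]'
python3 -c "
from h import *
edge('w9.png',.035)"
```

```text
time: 9.3
tool_pos: [0.5558, 0.0039, 0.0617]
tool_rot: [2.336, 1.564, -2.27]
contact_force: [0.1, 0.5, 0.5]
opening: 0.0008
time: 9.5
tool_pos: [0.5557, 0.0038, 0.0603]
tool_rot: [2.327, 1.564, -2.28]
contact_force: [-1.1, 0.2, 4.8]
opening: 0.0006
edge [np.float64(-74.5), np.float64(-74.5), np.float64(-74.5), np.float64(-74.5), np.float64(-74.5)] tool dock -20.9 0.1 z 0.0603 F [-0.1  0.6  0.8] t 9.55
fix twist [-0.001 -0.005 -0.005]
```

```bash
python3 -m creep '[{"translation":[-0.03,0,0],"twist":[0,0,0],"hand":0},{"translation":[-0.06,0,0],"twist":[0,0,0],"hand":0},{"translation":[-0.1,-0.01,0],"twist":[0,0,0],"hand":0},{"translation":[-0.13,-0.02,0],"twist":[0,0,0],"hand":0},{"translation":[-0.13,-0.02,0],"twist":[0,0,0],"hand":0}]'
python3 -m creep '[{"translation":[0,0,0],"twist":[0,0,0],"hand":0},{"translation":[0,0,0],"twist":[0,0,0],"hand":0}]'
python3 - <<'E'
from h import *
edge('w10.png',.035)
im=cv2.imread('pics/w10.png'); cv2.imwrite('pics/w10v.png',cv2.convertScaleAbs(cv2.resize(im[30:290,140:420],None,fx=2.2,fy=2.2,interpolation=cv2.INTER_CUBIC),alpha=1.1))
E
```

```text
time: 10.05
tool_pos: [0.5794, 0.0065, 0.195]
tool_rot: [-2.565, 1.562, -0.888]
contact_force: [0.5, 0.5, 0.2]
opening: 0.0003
time: 10.25
tool_pos: [0.579, 0.0065, 0.1945]
tool_rot: [-2.632, 1.563, -0.955]
contact_force: [-0.1, -0.8, 0.3]
opening: 0.0005
edge [np.float64(-74.0), np.float64(-74.0), np.float64(-73.5), np.float64(-73.5), np.float64(-73.5)] tool dock 2.2 0.3 z 0.194 F [ 0.2 -0.8  0.5] t 10.3
fix twist [-0.001 -0.007  0.003]
```

View pics/w10v.png

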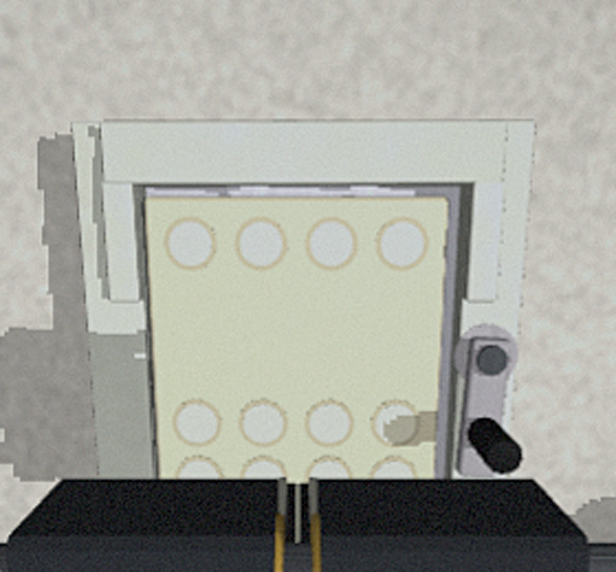

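The plate is flat and up against the stop. In the crop (2.2x, offset 140,30) the pivot is at (491,359), the post base at about (481,431), and the post top at (508,459). I measure these for the pinch.

Run:
```python
from h import *
f='w10.png'
g=lambda p,h: onz(f,[(np.array(p)+.5)/2.2+[140,30]-.5],h)[0]
for n,p,h in [('pivot',(491,359),.049),('post base',(481,431),.0455),('post top',(508,459),.0795),('tipbar',(476,474),.0455),('plateFL',(447,198),.035),('plateFR',(147,198),.035),('stopL',(473,183),.045),('stopR',(133,183),.045)]:
    q=g(p,h);d=q-NEST; print(n,q.round(4),'dock',(d@X*1e3).round(1),(d@Y*1e3).round(1))
po=g((508,459),.0795); to([po[0],po[1],.13],Rd(1))
```

```text
pivot [0.5564 0.0801 0.049 ] dock -12.1 75.8
post base [0.587  0.0823 0.0455] dock 18.5 74.8
post top [0.5874 0.0841 0.0795] dock 19.2 76.4
tipbar [0.6056 0.0835 0.0455] dock 37.2 73.9
plateFL [0.4974 0.0558 0.035 ] dock -73.3 57.9
plateFR [ 0.5099 -0.0611  0.035 ] dock -73.4 -59.6
stopL [0.4916 0.0627 0.045 ] dock -78.4 65.5
stopR [ 0.5051 -0.0645  0.045 ] dock -78.5 -62.5
t 10.3 pos [0.5787 0.0066 0.194 ] F [ 0.24 -0.77  0.49] op 0.0004 q [-0.12  0.49  1.46 -0.01  1.19 -1.79]
translation [ 0.0636 -0.0167  0.0766] twist [-0.0006 -0.0066  0.0027]
```

```bash
python3 -m creep '[{"translation":[0,-0.008,0.035],"twist":[0,0,0],"hand":45},{"translation":[0.01,-0.0165,0.076],"twist":[0,-0.007,0],"hand":45},{"translation":[0.04,-0.0165,0.076],"twist":[0,-0.007,0],"hand":45},{"translation":[0.06,-0.0165,0.076],"twist":[0,-0.007,0],"hand":45},{"translation":[0.06,-0.0165,0.076],"twist":[0,-0.007,0],"hand":45}]' 15
python3 -m creep '[{"translation":[0,0,0],"twist":[0,0,0],"hand":45},{"translation":[0,0,0],"twist":[0,0,0],"hand":45}]'
python3 - <<'E'
from h import *
snap('side','s2.png'); im=cv2.imread('pics/s2.png')
cv2.imwrite('pics/s2c.png',cv2.resize(im[130:300,170:360],None,fx=3,fy=3,interpolation=cv2.INTER_CUBIC))
to((NEST+.0187*X+.0756*Y)*[1,1,0]+[0,0,.077],Rd(1))
E
```

```text
time: 10.8
tool_pos: [0.5846, 0.0837, 0.1294]
tool_rot: [1.39, 1.565, 3.068]
contact_force: [-0.7, -0.6, 0.7]
opening: 0.036
time: 11.0
tool_pos: [0.5846, 0.0835, 0.1297]
tool_rot: [1.382, 1.565, 3.06]
contact_force: [-0.3, 0.2, -0.7]
opening: 0.0412
t 11.05 pos [0.5849 0.0835 0.1301] F [ 0.02 -0.27 -0.77] op 0.0412 q [ 0.01  0.58  1.49  0.    1.07 -1.67]
translation [ 0.0531 -0.0024 -0.0006] twist [-0.0005  0.001  -0.0049]
```

View pics/s2c.png

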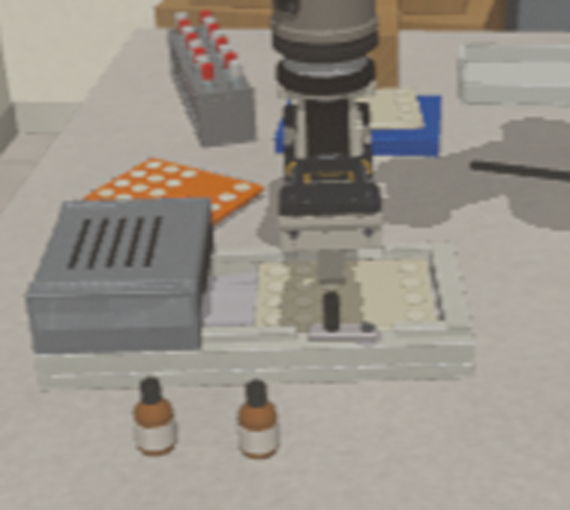

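The side view shows the fingers directly above the black post (column 332), with both bottles clear and the plate flat. I descend and pinch.

```bash
python3 -m creep '[{"translation":[0.02,-0.0024,0],"twist":[0,0,-0.005],"hand":45},{"translation":[0.04,-0.0024,0],"twist":[0,0,-0.005],"hand":45},{"translation":[0.052,-0.0024,0],"twist":[0,0,-0.005],"hand":45},{"translation":[0.052,-0.0024,0],"twist":[0,0,-0.005],"hand":45}]'
python3 -m creep '[{"translation":[0,0,0],"twist":[0,0,0],"hand":0},{"translation":[0,0,0],"twist":[0,0,0],"hand":0},{"translation":[0,0,0],"twist":[0,0,0],"hand":0},{"translation":[0,0,0],"twist":[0,0,0],"hand":0},{"translation":[0,0,0],"twist":[0,0,0],"hand":0}]' 12
python3 - <<'E'
from h import *
d=toolT()[:3,3]-NEST; print(d@X*1e3,d@Y*1e3)
for a in (.4,.8,1.2,1.57,1.65): to((NEST+(-.0117+.0305*np.cos(a))*X+(.0758-.0305*np.sin(a))*Y)*[1,1,0]+[0,0,.077],Rd(1))
E
```

```text
time: 11.45
tool_pos: [0.5863, 0.0836, 0.0771]
tool_rot: [1.06, 1.568, 2.737]
contact_force: [-0.2, -0.2, 1.1]
opening: 0.0407
time: 11.95
tool_pos: [0.5869, 0.0834, 0.0778]
tool_rot: [0.635, 1.57, 2.313]
contact_force: [-0.4, -0.4, 2.5]
opening: 0.0139
18.568669906744226 75.88669459552517
t 11.95 pos [0.5869 0.0834 0.0778] F [-0.45 -0.4   2.54] op 0.0139 q [ 0.01  0.65  1.54  0.    0.96 -1.67]
translation [ 0.0008  0.0022 -0.012 ] twist [-0.0008  0.0009 -0.0006]
t 11.95 pos [0.5869 0.0834 0.0778] F [-0.45 -0.4   2.54] op 0.0139 q [ 0.01  0.65  1.54  0.    0.96 -1.67]
translation [ 0.0008  0.009  -0.022 ] twist [-0.0008  0.0009 -0.0006]
t 11.95 pos [0.5869 0.0834 0.0778] F [-0.45 -0.4   2.54] op 0.0139 q [ 0.01  0.65  1.54  0.    0.96 -1.67]
translation [ 0.0008  0.0192 -0.0285] twist [-0.0008  0.0009 -0.0006]
t 11.95 pos [0.5869 0.0834 0.0778] F [-0.45 -0.4   2.54] op 0.0139 q [ 0.01  0.65  1.54  0.    0.96 -1.67]
translation [ 0.0008  0.0302 -0.0306] twist [-0.0008  0.0009 -0.0006]
t 11.95 pos [0.5869 0.0834 0.0778] F [-0.45 -0.4   2.54] op 0.0139 q [ 0.01  0.65  1.54  0.    0.96 -1.67]
translation [ 0.0008  0.0327 -0.0305] twist [-0.0008  0.0009 -0.0006]
```

Opening is 13.9 mm, so the post is gripped. I swing it along the arc.

```bash
python3 -m creep '[{"translation":[0,0.0006,-0.006],"twist":[0,0,0],"hand":0},{"translation":[0,0.0022,-0.012],"twist":[0,0,0],"hand":0},{"translation":[0,0.005,-0.0175],"twist":[0,0,0],"hand":0},{"translation":[0,0.009,-0.022],"twist":[0,0,0],"hand":0},{"translation":[0,0.009,-0.022],"twist":[0,0,0],"hand":0}]'
python3 - <<'E'
from h import *
d=toolT()[:3,3]-NEST; print(d@X*1e3,d@Y*1e3)
for a in (1.2,1.57,1.65): to((NEST+(-.0117+.0305*np.cos(a))*X+(.0758-.0305*np.sin(a))*Y)*[1,1,0]+[0,0,.077],Rd(1))
E
```

```text
time: 12.45
tool_pos: [0.5807, 0.0608, 0.078]
tool_rot: [-0.587, 1.569, 1.089]
contact_force: [2.6, 2.1, -0.5]
opening: 0.0136
10.068239203632649 54.010982958621796
t 12.45 pos [0.5807 0.0608 0.078 ] F [ 2.64  2.15 -0.54] op 0.0136 q [-0.03  0.63  1.57  0.    0.94 -1.71]
translation [ 0.001   0.0107 -0.0067] twist [-0.0015  0.0017  0.0011]
t 12.45 pos [0.5807 0.0608 0.078 ] F [ 2.64  2.15 -0.54] op 0.0136 q [-0.03  0.63  1.57  0.    0.94 -1.71]
translation [ 0.001   0.0217 -0.0087] twist [-0.0015  0.0017  0.0011]
t 12.45 pos [0.5807 0.0608 0.078 ] F [ 2.64  2.15 -0.54] op 0.0136 q [-0.03  0.63  1.57  0.    0.94 -1.71]
translation [ 0.001   0.0242 -0.0087] twist [-0.0015  0.0017  0.0011]
```

```bash
python3 -m creep '[{"translation":[0,0.005,-0.004],"twist":[0,0,0],"hand":0},{"translation":[0,0.0107,-0.0067],"twist":[0,0,0],"hand":0},{"translation":[0,0.016,-0.008],"twist":[0,0,0],"hand":0},{"translation":[0,0.0217,-0.0087],"twist":[0,0,0],"hand":0},{"translation":[0,0.024,-0.0087],"twist":[0,0,0],"hand":0}]'
python3 -m creep '[{"translation":[0,0.002,0],"twist":[0,0,0],"hand":0},{"translation":[0,0.002,0],"twist":[0,0,0],"hand":0}]'
python3 - <<'E'
from h import *
d=toolT()[:3,3]-NEST; print(d@X*1e3,d@Y*1e3); to(toolT()[:3,3],Rd(1))
E
```

```text
time: 12.95
tool_pos: [0.5589, 0.0505, 0.0782]
tool_rot: [-1.002, 1.565, 0.674]
contact_force: [10.1, 8.2, -7.3]
opening: 0.0136
time: 13.15
tool_pos: [0.5588, 0.0506, 0.0783]
tool_rot: [-1.272, 1.561, 0.404]
contact_force: [8.3, 2.9, -7.5]
opening: 0.0132
-12.820363001693432 46.22844850201245
t 13.15 pos [0.5588 0.0506 0.0783] F [ 8.26  2.89 -7.46] op 0.0132 q [-0.05  0.59  1.64  0.01  0.9  -1.73]
translation [0. 0. 0.] twist [-0.0021  0.0029  0.0095]
```

The post is blocked at (-12.8, 46.2) mm, which matches the end stop. I relax, open, lift and look.

```bash
python3 -m creep '[{"translation":[0,0,0],"twist":[0,0,0],"hand":0},{"translation":[0,0,0],"twist":[0,0,0],"hand":45},{"translation":[0,0,0],"twist":[0,0,0],"hand":45},{"translation":[0,0,0],"twist":[0,0,0],"hand":45},{"translation":[0,0,0],"twist":[0,0,0],"hand":45}]'
python3 -m creep '[{"translation":[-0.03,0,0],"twist":[0,0,0],"hand":45},{"translation":[-0.06,0,0],"twist":[0,0,0],"hand":45},{"translation":[-0.09,0,0],"twist":[0,0,0],"hand":45},{"translation":[-0.12,0,-0.03],"twist":[0,0,0],"hand":45},{"translation":[-0.12,0,-0.05],"twist":[0,0,0],"hand":45}]'
python3 -m creep '[{"translation":[0,0,0],"twist":[0,0,0],"hand":45},{"translation":[0,0,0],"twist":[0,0,0],"hand":45}]'
python3 - <<'E'
from h import *
edge('w11.png',.035)
im=cv2.imread('pics/w11.png'); cv2.imwrite('pics/w11v.png',cv2.convertScaleAbs(cv2.resize(im[30:290,180:460],None,fx=2.2,fy=2.2,interpolation=cv2.INTER_CUBIC),alpha=1.1))
E
```

```text
time: 13.65
tool_pos: [0.5587, 0.0505, 0.0783]
tool_rot: [-1.268, 1.561, 0.408]
contact_force: [0.2, -0.7, -0.9]
opening: 0.0397
time: 14.15
tool_pos: [0.5649, -0.0007, 0.2028]
tool_rot: [-1.551, 1.554, 0.126]
contact_force: [1.2, 0.8, 0.8]
opening: 0.0414
time: 14.35
tool_pos: [0.5649, -0.0008, 0.203]
tool_rot: [-1.537, 1.553, 0.139]
contact_force: [-0.2, 0.2, 0.3]
opening: 0.0411
edge [np.float64(-74.0), np.float64(-74.0), np.float64(-74.0), np.float64(-74.0), np.float64(-74.0)] tool dock -12.5 -4.9 z 0.2026 F [-0.  -0.1  0.3] t 14.4
fix twist [-0.001  0.001  0.017]
```

View pics/w11v.png

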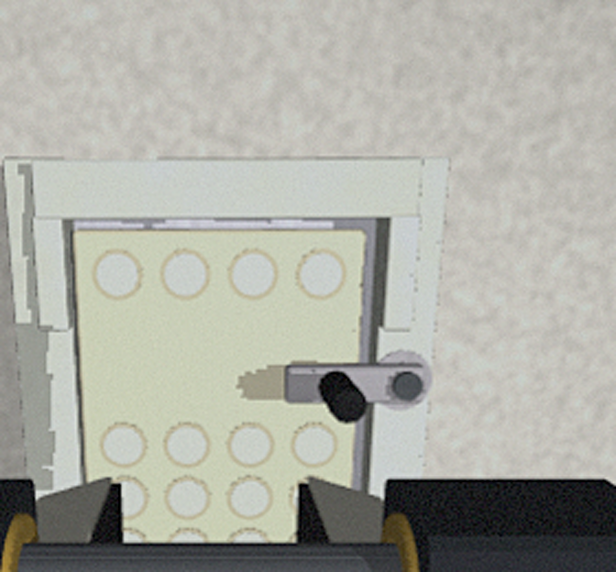

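The bar lies square across the plate, from its tip at (288,384) to the pivot at (406,384), parallel to the dock's front edge. The plate is seated (edge at -74 mm all the way across) and the robot is clear.

```bash
python3 -c "
from cell import robot
print(robot.hand_in())"
```

```text
the job is handed in; nothing more can be done
None
```

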